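# Roll the spice jar to its customer's place on the counter mat

## Robot

A 6-joint arm with a two-finger parallel gripper is mounted at the origin on a cart in front of the work surface, level with it; the furniture and walls round the work are solid. World frame = base frame: x ahead of the robot, y to its left, z up, the work surface at z = 0. Lengths are in m, angles in rad, forces in N, time in s.
With the tool pointing down it reaches from about 0.35 to 0.875 m from the base axis. Payload 4.2 kg.
Tool frame: the origin (TCP) lies at the very end of the fingers, on their centre line; the grasp point (between the pads) lies 19 mm behind it; y points along the fingers, z is the direction in which the jaws open and shut, and the axes are right-handed (so a half turn about y gives the same grasp; the last joint's range is limited). The gripper opens to 87 mm and grips with 3 to 60 N. Pads are 19 mm wide; open, the fingers measure 117 mm over their backs; the gripper's body (75 mm by 190 mm) begins 51 mm behind the grasp point.
Start: joints at [-1.028, 0.385, 0.008, 0, -1.194, -0.259], TCP at [0.175, -0.6, 0.223] pointing down, gripper open.
Joint ranges: [-3.14, 3.14], [-1.21, 2.06], [-1.07, 1.41], [-3.16, 2.05], [-2.99, -0.16], [-3.1, 3.1]. Speed limits (rad/s): [2.79, 2.79, 3.14, 3.14, 3.14, 3.14].

## Interface

Orientations are given as a unit quaternion [w, x, y, z].
In Python, from workcell import robot gives the robot as it stands. The module is installed in compiled form; this text tells all that it offers.
- The arm moves only by the tool send_rows, never from a script. Its arguments are lists of equal length, an entry for each row: "claw": the closure, from 0 (fully open) to 1 (shut); "delta_pos": the shift along the tool's x, y, z in cm, a list of three; "spin": the turn about the tool's y in rad. In form: {"claw": [claw, ...], "delta_pos": [[x, y, z], ...], "spin": [spin, ...]}. A call has exactly 10 rows; each row shifts and turns the pose as measured when the row begins, along the tool's axes as they then stand; what a row does not reach is not made up. A row lasts 1/10 s, in which the tool goes at most 50 mm and 8.59 degrees, less where a joint would pass 70% of its speed; a pose out of reach is approached as far as the arm can. A call is refused whole if a number of a shift passes 5 or a number of a turn 0.15, either way. A call with a gripper value outside its range is refused whole. The fingers move at their own pace and stop on an object; the grip force is fixed at half the most. Time passes only in rows, so rows that do not move let the fingers close, or fill a call up. It gives the time, the measured TCP pose, the force and the opening at its end, in the units of the state.
- robot.get_obs(): the state, without advancing time (a new reading comes with each control period).
- robot.read_camera(name): name is "scene" or "top"; returns a dict with "pixels" (420x560x3 uint8, red, green, blue), "intrinsics" (3x3 intrinsics, pixels), "xyz" and "rotation" of the camera in the world. Camera axes: x right, y down, z forward; pixel columns grow to the right and rows downward; lengths in m; the calibration is good to about 2 mm. A picture is of the moment at which its call begins. There is no depth.
- robot.job_done(): hands the job in, once; it reports no verdict.
The state is a dict: "t": time; "joints": joint angles; "dq": joint speeds; "joint_efforts": joint torques, N m; "ee_pos": TCP position; "ee_rot": TCP orientation; "wrist_force": force on the tool from outside, world axes, zero at the start; "ft_torque": the same for the moment, N m; "gripper_width": finger opening in m.
Only numpy, scipy, OpenCV 4.12 (cv2) and the standard library are available. Lean on these libraries where they do the work, as an engineer would, in place of code of your own. Each camera call takes 0.05 s, during which the arm holds its last target. There are 200 camera calls.

## Task

Each coloured strip on the dark counter mat is the waiting place for one customer's goods, and the spice jar that lies on the mat belongs to the green one: by pushing on its top with your fingertips, roll it along the mat until it lies still, centred on the green strip and in line with it. It must roll, not slide; never pick it up, never push it from below its middle, and leave everything else on the counter where it is.

Things in the scene. Friction and masses are not known exactly. Their poses are not given: they have to be found in the camera images.
- spice_jar: The glass spice jar with a dark brown cap, lying on its side on the mat: a plain cylinder 41 mm in diameter and 105 mm long, about 0.11 kg (varies). The origin is on its axis at the foot end; its z axis runs along the jar from foot to cap and lies level, roughly across the mat. Its x axis points straight up at the start and turns round as the jar rolls (129 mm of rolling a turn).
- jar_middle (a point): The middle of the jar, on its axis, 52.5 mm from either end; 24 mm above the counter while the jar lies on the mat, and the jar's top is then 45 mm above the counter. Pressed lightly from above (3 to 10 N) and stroked, the jar rolls without slipping and advances half as far as the fingertip, which runs ahead of it: a long roll takes several strokes. Let go, it comes to rest by itself.
- roll_mat: Dark soft counter mat, fixed, 140 x 310 x 4 mm (x, y, z), flat, no rims. A tall glass-sided counter stands beyond its left end, with a shelf edge 320 mm up; keep the arm clear. Origin at the centre of its underside, on the counter (z = 0). Its y axis is the direction in which the jar rolls; two strips lie at each end, in any order of colours, the jar between the pairs.
- green_strip: Thin green strip stuck flat on the mat, fixed, 118 mm (x, across the mat) by 30 mm (y, along the mat). Origin at its centre on the mat's top, 4 mm above the counter, 75 or 120 mm from the mat's centre towards either end; axes parallel to the mat's.
- blue_strip: Blue strip of the same size on the same mat, another customer's place; not the target. Origin at its centre.
- yellow_strip: Yellow strip of the same size on the same mat, another customer's place; not the target. Origin at its centre.
- red_strip: Red strip of the same size on the same mat, another customer's place; not the target. Origin at its centre.
- post_top (a point): Top of the thin steel post (18 mm) of the counter glass, which stands on the counter just beyond the mat's right end, 290 mm high; fixed. From its top a glass pane runs away to the rear, away from the mat. Do not hit it with the arm on the way from the right: come in above it.
- press_top (a point): The black ball on the lever of the cast citrus press, 500 mm above the counter, the press's highest point; fixed. The press, about 290 x 265 mm at its foot and 410 mm high without the lever, stands to the right of the mat, on the robot's side. Keep the arm clear of it.
- orange: Orange, 74 mm across and 64 mm high, on the counter; leave alone. Origin under its centre at the start.
- mustard: White pot with a red lid, 61 mm across, 48 mm high; leave alone. Origin at the centre of its underside.
- pepper: White pot with a black lid, 55 mm across, 62 mm high; leave alone. Origin at the centre of its underside.
- till_roll: White till paper roll standing on end, 64 mm across, 57 mm high; leave alone. Origin at the centre of its underside.
- mill: Small clear pepper mill with a grey top, 44 mm across, 90 mm high; leave alone. Origin at the centre of its underside.

How it is judged:
By the outcome, as a careful person would: the job done as asked, in the order asked, and still so for the second after the job is handed in, with the robot touching nothing.
It also fails if it takes over 70 s, if anything falls off the work surface, if the arm or the gripper's body presses on something with over 40 N, if the wrist force passes 120 N, or if a joint passes its speed limit or range.

## Working session

There is one attempt and no reset: what is moved stays moved. The work goes in short steps, Python scripts to look and compute and a tool call to move; the robot and the scene stay as the last step left them, time stands still between calls to the robot, and variables do not carry over. Pictures are saved under pics/ and viewed, about 8 in all and at most 12, crops included, and the job is handed in when it is done.

Besides the shell and the picture viewer there is one more tool, called after "Call:" by a JSON object that holds its "fn" and its "kwargs". send_rows: Moves the arm, as the interface text tells. Its arguments: {"type":"object","properties":{"claw":{"type":"array","items":{"type":"number"}},"delta_pos":{"type":"array","items":{"type":"array","items":{"type":"number"}}},"spin":{"type":"array","items":{"type":"number"}}},"required":["claw","delta_pos","spin"]}

```bash
mkdir -p pics; cat > h.py <<'E'
import numpy as np, cv2
from workcell import robot
def snap(n,f):
    c=robot.read_camera(n); cv2.imwrite(f'pics/{f}.png',c['pixels'][:,:,::-1]); np.savez(f'pics/{f}.npz',**c); return c
def onplane(c,uv,z):
    K=np.array(c['intrinsics']);R=np.array(c['rotation']);t=np.array(c['xyz'])
    d=R@np.linalg.solve(K,np.array([uv[0],uv[1],1.])); return t+d*(z-t[2])/d[2]
def proj(c,p):
    K=np.array(c['intrinsics']);R=np.array(c['rotation']);t=np.array(c['xyz'])
    q=K@(R.T@(np.array(p)-t)); return q[:2]/q[2]
def tri(cs,uvs):
    A=[];b=[]
    for c,uv in zip(cs,uvs):
        K=np.array(c['intrinsics']);R=np.array(c['rotation']);t=np.array(c['xyz'])
        d=R@np.linalg.solve(K,np.array([uv[0],uv[1],1.]));d/=np.linalg.norm(d)
        P=np.eye(3)-np.outer(d,d);A.append(P);b.append(P@t)
    return np.linalg.lstsq(np.vstack(A),np.hstack(b),rcond=None)[0]
E
python3 - <<'E'
from h import *
np.set_printoptions(precision=3,suppress=True)
for n in('scene','top'):
    c=snap(n,n+'0'); print(n,c['intrinsics'],c['xyz'],c['rotation'])
print(robot.get_obs())
E
```

```text
scene [[418.757   0.    273.041]
 [  0.    418.757 201.389]
 [  0.      0.      1.   ]] [-0.276  0.359  0.968] [ 0.218 -0.445  0.776 -0.39 ]
top [[505.484   0.    272.866]
 [  0.    505.484 195.706]
 [  0.      0.      1.   ]] [ 0.444 -0.122  1.663] [ 0.029 -0.696  0.717 -0.019]
{'t': 0.1, 'joints': array([-1.028,  0.386,  0.007, -0.   , -1.194, -0.259]), 'dq': array([ 0.002, -0.001,  0.004,  0.003, -0.002, -0.001]), 'joint_efforts': array([  0.002, -39.169,  18.794,   4.232,   0.013,  -0.   ]), 'ee_pos': array([ 0.175, -0.599,  0.222]), 'ee_rot': array([ 0.701, -0.699, -0.1  ,  0.1  ]), 'wrist_force': array([-0.41 ,  0.479,  0.06 ]), 'ft_torque': array([ 0.024, -0.004,  0.016]), 'gripper_width': 0.0867810546184667}
```

View pics/scene0.png

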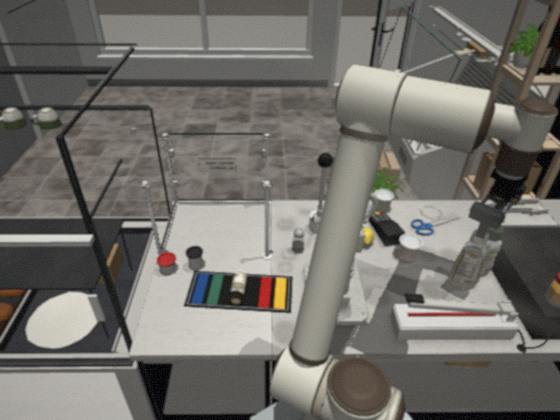

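View pics/top0.png

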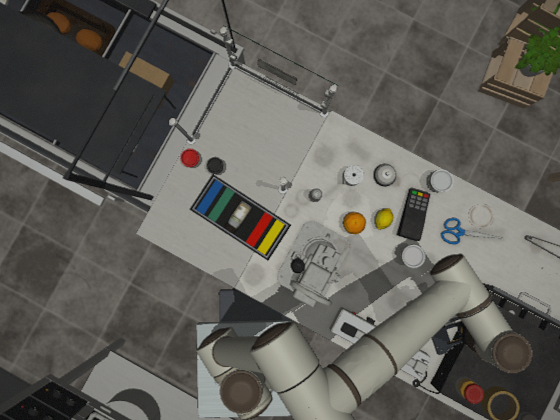

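The mat is at about (240,217) in top and (238,290) in scene. Along it lie blue, green, the jar, red and yellow; the black lever ball is at (297,266) top and (325,160) scene. Green is left of the jar. I'll measure by colour and view enlarged crops.

```bash
sed -i "s/^from workcell/from scipy.spatial.transform import Rotation as Ro\nfrom workcell/; s/c=robot.read_camera(n);/c=robot.read_camera(n);c['rotation']=Ro.from_quat(np.roll(c['rotation'],-1)).as_matrix();/" h.py
python3 - <<'E'
from h import *
np.set_printoptions(precision=4,suppress=True)
cs={}
rng={'blue':(100,125),'green':(70,95),'red':(0,8),'yellow':(20,32)}
roi={'scene':(180,265,300,320),'top':(185,165,295,262)}
P={}
for n in('scene','top'):
    c=cs[n]=snap(n,n+'1'); x0,y0,x1,y1=roi[n]
    h=cv2.cvtColor(c['pixels'],cv2.COLOR_RGB2HSV)
    for k,(a,b) in rng.items():
        m=((h[...,0]>=a)&(h[...,0]<=b)&(h[...,1]>110)&(h[...,2]>50)).astype('uint8'); w=np.zeros_like(m); w[y0:y1,x0:x1]=m[y0:y1,x0:x1]
        nn,l,s,ce=cv2.connectedComponentsWithStats(w); i=1+np.argmax(s[1:,4])
        r=cv2.minAreaRect(np.argwhere(l==i)[:,::-1].astype(np.float32)); P[n,k]=np.array(r[0])
        print(n,k,r,s[i,4],onplane(c,r[0],.004))
    im=c['pixels'][y0:y1,x0:x1,::-1]; cv2.imwrite(f'pics/{n}1c.png',cv2.resize(im,None,fx=6,fy=6,interpolation=cv2.INTER_CUBIC))
for k in rng: print(k,tri([cs['scene'],cs['top']],[P['scene',k],P['top',k]]))
for k,a,b in(('ball',(325,160),(297,266)),('post',(267,183),(285,181))):print(k,tri([cs['scene'],cs['top']],[a,b]))
E
```

```text
scene blue ((200.00770568847656, 288.1384582519531), (11.66486930847168, 31.486379623413086), 15.255118370056152) 351 [0.5611 0.1087 0.004 ]
scene green ((214.55911254882812, 288.9398498535156), (9.776606559753418, 28.207149505615234), 10.784297943115234) 133 [0.5364 0.0723 0.004 ]
scene red ((264.4713439941406, 291.8155517578125), (13.037147521972656, 30.51054573059082), 5.194429397583008) 367 [ 0.4517 -0.0513  0.004 ]
scene yellow ((279.5, 292.5), (31.0, 13.0), 90.0) 383 [ 0.427  -0.0887  0.004 ]
top blue ((209.3845977783203, 196.92308044433594), (9.984603881835938, 35.50081253051758), 33.690067291259766) 359 [0.5585 0.1092 0.004 ]
top green ((220.57691955566406, 204.38461303710938), (9.15255355834961, 34.94611358642578), 33.690067291259766) 320 [0.5328 0.0728 0.004 ]
top red ((258.8912353515625, 229.23342895507812), (10.342671394348145, 36.053672790527344), 33.11134338378906) 370 [ 0.4477 -0.0512  0.004 ]
top yellow ((270.50244140625, 236.6780548095703), (10.469934463500977, 36.150901794433594), 32.905242919921875) 383 [ 0.4223 -0.0886  0.004 ]
blue [0.5585 0.1091 0.0068]
green [0.5329 0.0729 0.0077]
red [ 0.4482 -0.0505  0.0078]
yellow [ 0.4231 -0.0876  0.0084]
ball [ 0.3591 -0.1576  0.4776]
post [ 0.5776 -0.1357  0.2925]
```

View pics/scene1c.png

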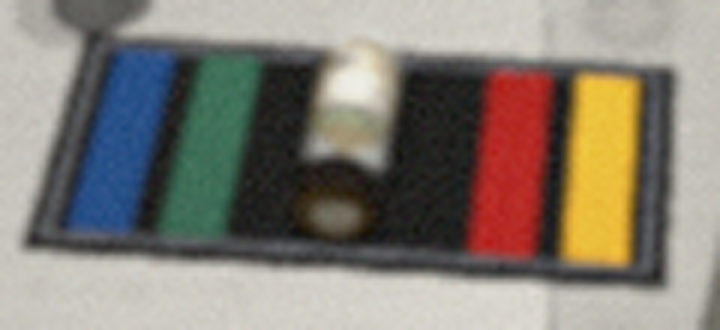

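View pics/top1c.png

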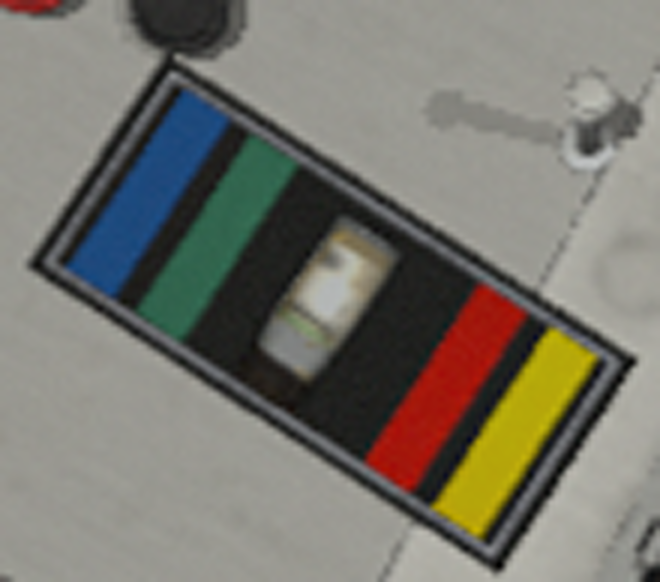

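Only the jar lies on the mat's dark middle, cap toward the robot; strips fit 240 mm blue to yellow (measured 239), green at +75. Strips triangulate to 7–8 mm against 4 mm given, within calibration error. Next I'll rectify the averaged top view at the jar's axis height, in mat coordinates.

```bash
cat >> h.py <<'E'
C=np.array([.491,.0107]); U=np.array([.567,.824]);U/=np.linalg.norm(U); X=np.array([U[1],-U[0]])
def rect(n,z,k=6,s=4,acc=6):
    cs=[robot.read_camera(n) for _ in range(acc)]; c=cs[0]; c['rotation']=Ro.from_quat(np.roll(c['rotation'],-1)).as_matrix()
    im=np.mean([q['pixels'] for q in cs],0).astype(np.float32)
    # canvas: columns = -mat y from +160 to -160 (right), rows = mat x from +90 (top) to -90
    src=[];dst=[]
    for a,b in((-160,-90),(160,-90),(160,90),(-160,90)):
        w=C+U*a/1e3+X*b/1e3; src.append(proj(c,[*w,z])); dst.append(((160-a)*2.5,(90-b)*2.5))
    H=cv2.getPerspectiveTransform(np.float32(src),np.float32(dst))
    o=cv2.warpPerspective(im,H,(800,450),flags=cv2.INTER_CUBIC); return np.clip(o,0,255)
def save(o,f): cv2.imwrite(f'pics/{f}.png',(255*(o/255)**.5).astype('uint8')[:,:,::-1])
E
python3 - <<'E'
from h import *
np.set_printoptions(precision=4,suppress=True)
o=rect('top',.0245); p=rect('top',.004,acc=1); save(o,'rt0')
h=cv2.cvtColor(p.astype('uint8'),cv2.COLOR_RGB2HSV)
for k,(a,b) in {'blue':(100,125),'green':(70,95),'red':(0,8),'yellow':(20,32)}.items():
    m=((h[...,0]>=a)&(h[...,0]<=b)&(h[...,1]>110)).astype('uint8')
    n,l,s,ce=cv2.connectedComponentsWithStats(m);i=1+np.argmax(s[1:,4]); r=cv2.minAreaRect(np.argwhere(l==i)[:,::-1].astype(np.float32))
    print(k,160-r[0][0]/2.5,90-r[0][1]/2.5,r[2],np.array(r[1])/2.5)
g=o.mean(2)
for b in range(60,-65,-8):
    row=g[int((90-b)*2.5)]; a0,a1=int((160-55)*2.5),int((160+40)*2.5); s=row[a0:a1]
    d=np.gradient(cv2.GaussianBlur(s[None],(0,0),3)[0]); i,j=np.argmax(d),np.argmin(d)
    print(b,'L',160-(a0+i)/2.5,'R',160-(a0+j)/2.5,'max',s.max())
ob=robot.get_obs(); R=Ro.from_quat(np.roll(ob['ee_rot'],-1)).as_matrix(); print(R, C,U,X)
E
```

```text
blue 119.4 0.0 90.0 [118.4  34.8]
green 74.7978271484375 -0.00439453125 0.20910774171352386 [ 32.3983 115.2839]
red -75.19999999999999 -0.4000000000000057 90.0 [118.4  35.2]
yellow -120.74001464843752 -0.4161010742187443 0.2229396551847458 [ 37.0441 120.0411]
60 L -31.19999999999999 R -23.19999999999999 max 102.806335
52 L 0.4000000000000057 R -2.8000000000000114 max 36.53862
44 L 23.19999999999999 R -16.400000000000006 max 101.83978
36 L 22.0 R -16.400000000000006 max 117.624084
28 L 24.400000000000006 R -16.0 max 179.84395
20 L 24.0 R -16.0 max 179.1444
12 L 20.400000000000006 R -15.199999999999989 max 182.43306
4 L 24.80000000000001 R -15.599999999999994 max 183.036
-4 L 24.400000000000006 R -15.599999999999994 max 172.43352
-12 L 25.599999999999994 R -15.199999999999989 max 135.4066
-20 L 24.0 R -13.599999999999994 max 130.97034
-28 L 22.80000000000001 R -13.599999999999994 max 129.33652
-36 L 21.599999999999994 R -12.0 max 108.58389
-44 L -17.19999999999999 R -11.599999999999994 max 38.630604
-52 L -15.199999999999989 R 28.0 max 35.24725
-60 L -4.400000000000006 R 28.0 max 115.625084
[[ 0.96 -0.   -0.28]
 [ 0.28  0.    0.96]
 [ 0.   -1.    0.  ]] [0.491  0.0107] [0.5669 0.8238] [ 0.8238 -0.5669]
```

View pics/rt0.png

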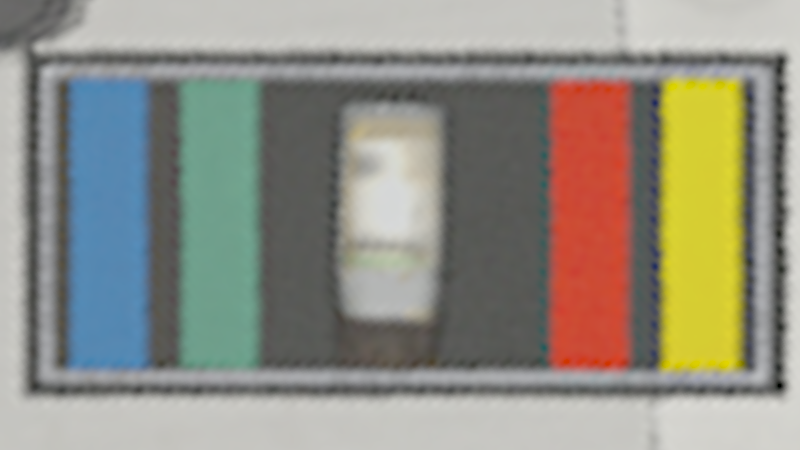

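Jar: axis at a≈+4 mm, b≈-3 mm, and skewed ≈1.4° (cap end towards green). Green is at a=75, so about 71 mm to roll along tool x once the tool is spun by -0.684. First I raise the arm.

Call:
{"fn": "send_rows", "kwargs": {"claw": [0,0,0,0,0,0,0,0,0,0], "delta_pos": [[0,-4.5,0],[0,-4.5,0],[0,-4.5,0],[0,-4.5,0],[0,-4.5,0],[0,-4.5,0],[0,-4.5,0],[0,0,0],[0,0,0],[0,0,0]], "spin": [0,0,0,0,0,0,0,0,0,0]}}

```text
t: 1.55
ee_pos: [0.1737, -0.5987, 0.5488]
ee_rot: [0.701, -0.699, -0.099, 0.099]
wrist_force: [-0.2, 0.4, 0.1]
gripper_width: 0.0867
```

Call:
{"fn": "send_rows", "kwargs": {"claw": [0,0,0,0,0,0,0,0,0,0], "delta_pos": [[4.4,0,1.5],[4.4,0,1.5],[4.4,0,1.5],[4.4,0,1.5],[4.4,0,1.5],[4.4,0,1.5],[4.4,0,1.5],[4.4,0,1.5],[4.4,0,1.5],[0,0,0]], "spin": [0,0,0,0,0,0,0,0,0,0]}}

```text
t: 2.55
ee_pos: [0.5274, -0.3492, 0.5285]
ee_rot: [0.711, -0.689, -0.089, 0.107]
wrist_force: [0.3, -1.0, -0.4]
gripper_width: 0.087
```

Call:
{"fn": "send_rows", "kwargs": {"claw": [0.54,0.54,0.54,0.54,0.54,0.54,0.54,0.54,0.54,0.54], "delta_pos": [[0.7,0,3.7],[0.7,0,3.7],[0.7,0,3.7],[0.7,0,3.7],[0.7,0,3.7],[0.7,0,3.7],[0.7,0,3.7],[0.7,0,3.7],[0.7,0,3.7],[0.7,0,3.7]], "spin": [0,0,0,0,0,0,0,0,0,0]}}

```text
t: 3.55
ee_pos: [0.4894, 0.0348, 0.522]
ee_rot: [0.714, -0.686, -0.073, 0.117]
wrist_force: [-0.1, -0.4, -0.7]
gripper_width: 0.0402
```

Call:
{"fn": "send_rows", "kwargs": {"claw": [0.54,0.54,0.54,0.54,0.54,0.54,0.54,0.54,0.54,0.54], "delta_pos": [[0,0,0],[0,0,0],[0,0,0],[0,0,0],[0,0,0],[0,0,0],[0,0,0],[0,0,0],[0,0,0],[0,0,0]], "spin": [-0.1,-0.1,-0.1,-0.1,-0.1,-0.1,-0.08,0,0,0]}}

```text
t: 4.55
ee_pos: [0.4828, 0.0362, 0.5107]
ee_rot: [0.646, -0.601, -0.308, 0.357]
wrist_force: [-0.4, 0.5, 0.1]
gripper_width: 0.0401
```

```bash
cat >> h.py <<'E'
def st(goal=(4.3,-3)):
    o=robot.get_obs(); R=Ro.from_quat(np.roll(o['ee_rot'],-1)).as_matrix(); p=o['ee_pos']
    q=p[:2]-C; print('mat a,b mm',1e3*q@U,1e3*q@X,'z',p[2],'yaw x',np.degrees(np.arctan2(R[1,0],R[0,0])),'F',o['wrist_force'],'w',o['gripper_width'],'t',o['t'])
    w=C+U*goal[0]/1e3+X*goal[1]/1e3; print('tool delta cm',R.T@np.array([*(w-p[:2]),.15-p[2]])*100, 'j',o['joints'])
E
python3 -c "
from h import *
np.set_printoptions(precision=3,suppress=True)
st()"
```

```text
mat a,b mm 16.348056045112173 -21.25977545762666 z 0.5106685728751738 yaw x 56.294114230991376 F [-0.37   0.501  0.091] w 0.04009790571955657 t 4.55
tool delta cm [-0.09  35.784 -5.013] j [ 0.374  0.133  0.383 -0.058 -1.897 -0.98 ]
```

The tool has picked up a tilt of about 5° (rows re-reference the measured pose). I'll characterise that drift with hold rows before descending.

Call:
{"fn": "send_rows", "kwargs": {"claw": [0.54,0.54,0.54,0.54,0.54,0.54,0.54,0.54,0.54,0.54], "delta_pos": [[0,0,0],[0,0,0],[0,0,0],[0,0,0],[0,0,0],[0,0,0],[0,0,0],[0,0,0],[0,0,0],[0,0,0]], "spin": [0,0,0,0,0,0,0,0,0,0]}}

```text
t: 5.55
ee_pos: [0.4827, 0.0361, 0.5105]
ee_rot: [0.646, -0.601, -0.307, 0.357]
wrist_force: [0.0, -0.7, 0.5]
gripper_width: 0.0401
```

```bash
cat >> h.py <<'E'
def tilt():
    o=robot.get_obs(); y=Ro.from_quat(np.roll(o['ee_rot'],-1)).as_matrix()[:,1]
    print('tip lean deg: U %.2f X %.2f | world x %.2f y %.2f'%tuple(np.degrees([y[:2]@U,y[:2]@X,y[0],y[1]])))
E
python3 -c "
from h import *
np.set_printoptions(precision=3,suppress=True)
st();tilt()"
```

```text
mat a,b mm 16.21111028775219 -21.28404080958331 z 0.5104727811804723 yaw x 56.16957872591508 F [ 0.025 -0.658  0.451] w 0.04007443966190919 t 5.55
tool delta cm [-0.055 35.763 -5.02 ] j [ 0.374  0.133  0.383 -0.058 -1.897 -0.982]
tip lean deg: U -1.89 X -5.08 | world x -5.26 y 1.32
```

Call:
{"fn": "send_rows", "kwargs": {"claw": [0.54,0.54,0.54,0.54,0.54,0.54,0.54,0.54,0.54,0.54], "delta_pos": [[-0.1,4.2,-0.6],[-0.1,4.2,-0.6],[-0.1,4.2,-0.6],[-0.1,4.2,-0.6],[-0.1,4.2,-0.6],[-0.1,4.2,-0.6],[-0.1,4.2,-0.6],[0,2,-0.3],[0,1,0],[0,0,0]], "spin": [0,0,0,0,0,0,0,0,0,0]}}

```text
t: 6.55
ee_pos: [0.4885, 0.0117, 0.1745]
ee_rot: [0.645, -0.602, -0.31, 0.354]
wrist_force: [-0.8, -0.2, 0.1]
gripper_width: 0.0402
```

```bash
python3 -c "
from h import *
np.set_printoptions(precision=3,suppress=True)
st();tilt()"
```

```text
mat a,b mm -0.5632524835759293 -2.6571469816853526 z 0.17454401028682906 yaw x 56.11590766643218 F [-0.841 -0.239  0.06 ] w 0.04021096277871774 t 6.55
tool delta cm [ 0.55   2.435 -0.175] j [ 0.323  0.241 -0.313 -0.057 -1.09  -0.888]
tip lean deg: U -1.53 X -4.76 | world x -4.79 y 1.44
```

Call:
{"fn": "send_rows", "kwargs": {"claw": [0.54,0.54,0.54,0.54,0.54,0.54,0.54,0.54,0.54,0.54], "delta_pos": [[0,-4.5,0],[0,-4.5,0],[0,-4.5,0],[0,-4.5,0],[0,-4.5,0],[0,-4.5,0],[0,-4.5,0],[0,0,0],[0,0,0],[0,0,0]], "spin": [0,0,0,0,0,0,0,0,0,0]}}

```text
t: 7.55
ee_pos: [0.5128, 0.0021, 0.518]
ee_rot: [0.642, -0.606, -0.32, 0.345]
wrist_force: [0.8, 0.5, -0.4]
gripper_width: 0.0401
```

```bash
python3 -c "
from h import *
np.set_printoptions(precision=3,suppress=True)
st();tilt()"
```

```text
mat a,b mm 5.302682067198209 22.861136025286488 z 0.5180408614046397 yaw x 56.10907387536081 F [ 0.835  0.466 -0.38 ] w 0.0400780080065241 t 7.55
tool delta cm [ 0.215 36.893  0.321] j [ 0.294  0.173  0.446 -0.045 -1.888 -0.899]
tip lean deg: U -0.48 X -3.51 | world x -3.17 y 1.59
```

Call:
{"fn": "send_rows", "kwargs": {"claw": [0.54,0.54,0.54,0.54,0.54,0.54,0.54,0.54,0.54,0.54], "delta_pos": [[-2,0,3],[-2,0,3],[-2,0,3],[0,0,0],[0,0,0],[0,0,0],[0,0,0],[0,0,0],[0,0,0],[0,0,0]], "spin": [0,0,0,0,0,0,0,0,0,0]}}

```text
t: 8.55
ee_pos: [0.4024, 0.0027, 0.5167]
ee_rot: [0.643, -0.605, -0.314, 0.35]
wrist_force: [0.9, 0.6, -0.1]
gripper_width: 0.0399
```

```bash
python3 -c "
from h import *
np.set_printoptions(precision=3,suppress=True)
st();tilt()"
```

```text
mat a,b mm -56.817148872871044 -68.49782226588083 z 0.5167472667920351 yaw x 56.096480609261846 F [ 0.901  0.566 -0.096] w 0.03991987440905219 t 8.55
tool delta cm [ 6.79  35.97  -9.239] j [ 0.375 -0.031  0.22  -0.05  -1.88  -0.982]
tip lean deg: U -1.22 X -4.13 | world x -4.09 y 1.34
```

Call:
{"fn": "send_rows", "kwargs": {"claw": [0.54,0.54,0.54,0.54,0.54,0.54,0.54,0.54,0.54,0.54], "delta_pos": [[2,0,-2.6],[2,0,-2.6],[2,0,-2.6],[0,0,0],[0,3,0],[0,3,0],[0,3,0],[0,3,0],[0,0,0],[0,0,0]], "spin": [0,0,0,0,0,0,0,0,0,0]}}

```text
t: 9.55
ee_pos: [0.4961, 0.0113, 0.3858]
ee_rot: [0.643, -0.605, -0.313, 0.35]
wrist_force: [0.6, -0.1, 0.9]
gripper_width: 0.0401
```

```bash
python3 -c "
from h import *
np.set_printoptions(precision=3,suppress=True)
st();tilt()"
```

```text
mat a,b mm 3.3698342365064056 3.848808228692767 z 0.38581284523575654 yaw x 56.03379416356543 F [ 0.589 -0.121  0.93 ] w 0.04006391093102308 t 9.55
tool delta cm [ 0.614 23.562 -1.   ] j [ 0.322  0.128  0.074 -0.043 -1.578 -0.915]
tip lean deg: U -1.29 X -4.08 | world x -4.09 y 1.25
```

Call:
{"fn": "send_rows", "kwargs": {"claw": [0.54,0.54,0.54,0.54,0.54,0.54,0.54,0.54,0.54,0.54], "delta_pos": [[0,4,0],[0,4,0],[0,4,0],[0,0,0],[0,-5,0],[0,-5,0],[0,-5,0],[0,-5,0],[0,0,0],[0,0,0]], "spin": [0,0,0,0,0,0,0,0,0,0]}}

```text
t: 10.55
ee_pos: [0.5057, 0.007, 0.4895]
ee_rot: [0.636, -0.613, -0.327, 0.336]
wrist_force: [0.3, -0.1, -1.2]
gripper_width: 0.0398
```

```bash
python3 -c "
from h import *
np.set_printoptions(precision=3,suppress=True)
st();tilt()"
```

```text
mat a,b mm 5.274994398570474 14.168495191992124 z 0.48949955464399036 yaw x 55.93612006868389 F [ 0.265 -0.098 -1.172] w 0.03976403875380349 t 10.55
tool delta cm [-0.223 33.988  0.548] j [ 0.316  0.13   0.32  -0.03  -1.779 -0.917]
tip lean deg: U 0.22 X -1.97 | world x -1.50 y 1.30
```

Call:
{"fn": "send_rows", "kwargs": {"claw": [0.54,0.54,0.54,0.54,0.54,0.54,0.54,0.54,0.54,0.54], "delta_pos": [[0,4,0],[0,4,0],[0,4,0],[0,0,0],[0,-5,0],[0,-5,0],[0,-5,0],[0,-4,0],[0,0,0],[0,0,0]], "spin": [0,0,0,0,0,0,0,0,0,0]}}

```text
t: 11.55
ee_pos: [0.5039, 0.0005, 0.5802]
ee_rot: [0.631, -0.619, -0.334, 0.327]
wrist_force: [0.2, -0.2, -0.5]
gripper_width: 0.0401
```

```bash
python3 -c "
from h import *
np.set_printoptions(precision=3,suppress=True)
st((-10,-3));tilt()"
```

```text
mat a,b mm -1.095221796886771 16.45549852481913 z 0.5801676667801637 yaw x 55.71227261085207 F [ 0.209 -0.181 -0.499] w 0.04006343770626866 t 11.55
tool delta cm [-1.568 43.014  1.532] j [ 0.312  0.162  0.58  -0.019 -1.982 -0.918]
tip lean deg: U 0.91 X -0.56 | world x 0.06 y 1.07
```

Call:
{"fn": "send_rows", "kwargs": {"claw": [0.54,0.54,0.54,0.54,0.54,0.54,0.54,0.54,0.54,0.54], "delta_pos": [[-0.2,4.5,0.2],[-0.2,4.5,0.2],[-0.2,4.5,0.2],[-0.2,4.5,0.2],[-0.2,4.5,0.2],[-0.2,4.5,0.2],[-0.1,4.5,0.1],[0,4.5,0.1],[0,2,0],[0,1,0]], "spin": [0,0,0,0,0,0,0,0,0,0]}}

```text
t: 12.55
ee_pos: [0.4901, 0.0019, 0.1882]
ee_rot: [0.627, -0.624, -0.34, 0.321]
wrist_force: [0.4, 0.9, 0.2]
gripper_width: 0.0402
```

```bash
python3 -c "
from h import *
np.set_printoptions(precision=3,suppress=True)
st((-5,-3));tilt()"
```

```text
mat a,b mm -7.7279358171795804 4.243654485315889 z 0.18821359479645863 yaw x 55.70937844897195 F [0.372 0.857 0.157] w 0.04016410403857782 t 12.55
tool delta cm [0.175 3.821 0.757] j [ 0.33   0.174 -0.377 -0.01  -0.993 -0.923]
tip lean deg: U 1.51 X 0.49 | world x 1.26 y 0.96
```

Call:
{"fn": "send_rows", "kwargs": {"claw": [0.54,0.54,0.54,0.54,0.54,0.54,0.54,0.54,0.54,0.54], "delta_pos": [[0,1.5,0.1],[0,1.5,0.1],[0,1.5,0.1],[0,1.5,0.1],[0,1.5,0.1],[0,1.5,0.1],[0,1.3,0.1],[0,0.8,0.1],[0,0.5,0],[0,0,0]], "spin": [0,0,0,0,0,0,0,0,0,0]}}

```text
t: 13.55
ee_pos: [0.4957, 0.01, 0.077]
ee_rot: [-0.623, 0.625, 0.346, -0.317]
wrist_force: [-0.0, -0.1, 1.4]
gripper_width: 0.0403
```

```bash
python3 -c "
from h import *
np.set_printoptions(precision=3,suppress=True)
st((-4,-3));tilt()"
```

```text
mat a,b mm 2.1124631106948106 4.2753143830134634 z 0.07697000384231878 yaw x 56.00376714428003 F [-0.04  -0.11   1.365] w 0.04029527171375993 t 13.55
tool delta cm [-0.346 -7.334  0.571] j [ 0.346  0.316 -0.523 -0.005 -0.69  -0.937]
tip lean deg: U 2.03 X 1.25 | world x 2.18 y 0.97
```

Call:
{"fn": "send_rows", "kwargs": {"claw": [0.54,0.54,0.54,0.54,0.54,0.54,0.54,0.54,0.54,0.54], "delta_pos": [[-0.4,0,0.5],[-0.3,0,0.3],[0,0.8,0],[0,0.8,0],[0,0.6,0],[0,0.2,0],[0,0.2,0],[0,0,0],[0,0,0],[0,0,0]], "spin": [0,0,0,0,0,0,0,0,0,0]}}

```text
t: 14.55
ee_pos: [0.487, 0.0093, 0.0501]
ee_rot: [-0.623, 0.626, 0.348, -0.316]
wrist_force: [-0.5, 0.2, 0.0]
gripper_width: 0.0401
```

```bash
python3 -c "
from h import *
np.set_printoptions(precision=3,suppress=True)
st((-4,-3));tilt()
o=rect('top',.0245); save(o,'rt1')"
```

```text
mat a,b mm -3.406176597121385 -2.5337803218094708 z 0.05006344928260565 yaw x 56.036499751830604 F [-0.52   0.16   0.019] w 0.04012603180809952 t 14.55
tool delta cm [ 0.319 -9.987 -0.2  ] j [ 0.352  0.346 -0.574 -0.004 -0.606 -0.942]
tip lean deg: U 2.18 X 1.40 | world x 2.39 y 1.01
```

View pics/rt1.png

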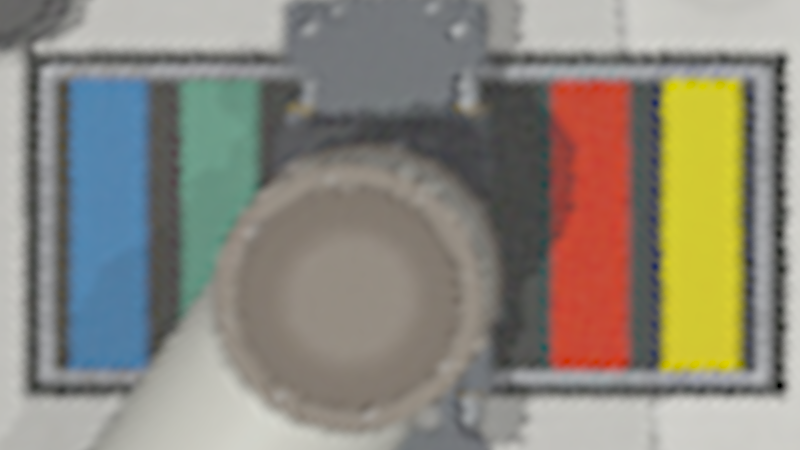

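The view shows only the gripper and wrist covering the jar, with its body across the mat at (385,300). Touch down gently.

Call:
{"fn": "send_rows", "kwargs": {"claw": [0.54,0.54,0.54,0.54,0.54,0.54,0.54,0.54,0.54,0.54], "delta_pos": [[0,0.15,0],[0,0.15,0],[0,0.1,0],[0,0.1,0],[0,0,0],[0,0,0],[0,0,0],[0,0,0],[0,0,0],[0,0,0]], "spin": [0,0,0,0,0,0,0,0,0,0]}}

```text
t: 15.85
ee_pos: [0.4875, 0.0097, 0.0455]
ee_rot: [-0.623, 0.626, 0.348, -0.316]
wrist_force: [-0.1, -1.2, 1.5]
gripper_width: 0.04
```

```bash
python3 -c "
from h import *
np.set_printoptions(precision=4,suppress=True)
st((-4,-3));tilt()"
```

```text
mat a,b mm -2.8759369503698067 -2.3283834396325824 z 0.045473585229272785 yaw x 56.06687870791232 F [-0.1366 -1.1841  1.5403] w 0.039967767230536626 t 15.85
tool delta cm [  0.2916 -10.4475  -0.197 ] j [ 0.3524  0.3536 -0.5782 -0.0036 -0.5928 -0.9422]
tip lean deg: U 2.22 X 1.43 | world x 2.44 y 1.02
```

Call:
{"fn": "send_rows", "kwargs": {"claw": [0.54,0.54,0.54,0.54,0.54,0.54,0.54,0.54,0.54,0.54], "delta_pos": [[0,0.08,0],[0,0.08,0],[0,0.08,0],[0,0.08,0],[0.2,0.08,0],[0.3,0.08,0],[0.3,0.08,0],[0.3,0.08,0],[0.2,0.08,0],[0,0.08,0]], "spin": [0,0,0,0,0,0,0,0,0,0]}}

```text
t: 16.85
ee_pos: [0.4972, 0.023, 0.0456]
ee_rot: [-0.622, 0.625, 0.351, -0.315]
wrist_force: [-2.6, 1.3, 8.4]
gripper_width: 0.0401
```

```bash
python3 -c "
from h import *
np.set_printoptions(precision=4,suppress=True)
st((-4,-3));tilt(); print(robot.get_obs()['ft_torque'])
c=snap('scene','s2'); cv2.imwrite('pics/s2c.png',cv2.resize(c['pixels'][200:330,160:320,::-1],None,fx=5,fy=4.5,interpolation=cv2.INTER_CUBIC))"
```

```text
mat a,b mm 13.659442831502075 -1.8920758239574094 z 0.04559976419862112 yaw x 56.25729877819426 F [-2.602   1.3097  8.4115] w 0.0401045311369405 t 16.85
tool delta cm [ -1.3122 -10.5059  -0.169 ] j [ 0.3725  0.3647 -0.559  -0.0017 -0.5951 -0.9607]
tip lean deg: U 2.49 X 1.62 | world x 2.75 y 1.13
[0.6817 1.0869 0.0506]
```

View pics/s2c.png

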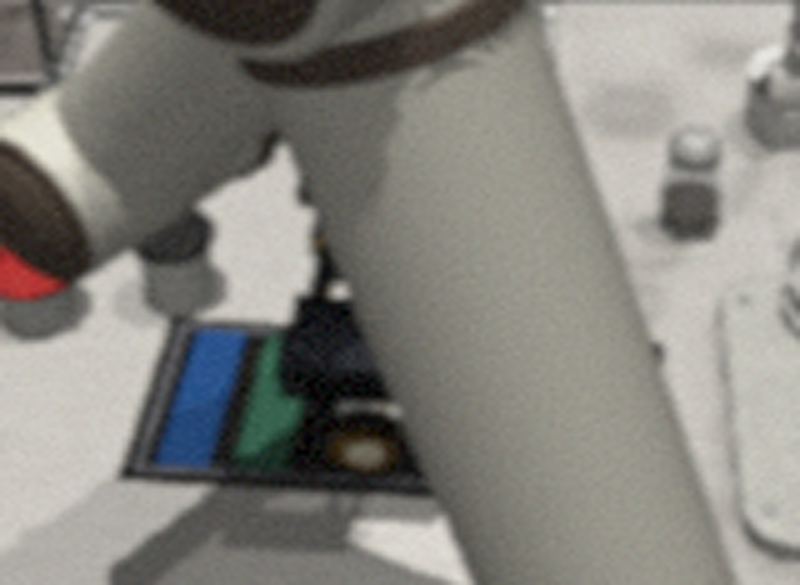

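The cap face is at crop (363,447), full (232.6,299.3), about 3 px toward green from the start: 8 mm of jar for 16.5 mm of finger, at 8 N. The arm clears the pots. I continue the stroke, then lift and retract.

Call:
{"fn": "send_rows", "kwargs": {"claw": [0.54,0.54,0.54,0.54,0.54,0.54,0.54,0.54,0.54,0.54], "delta_pos": [[0.2,0.07,0],[0.3,0.07,0],[0.3,0.07,0],[0.3,0.07,0],[0.1,0.07,0],[0,0,0],[0,-0.4,0],[0,-0.4,0],[0,0,0],[0,0,0]], "spin": [0,0,0,0,0,0,0,0,0,0]}}

```text
t: 17.9
ee_pos: [0.5049, 0.0342, 0.0543]
ee_rot: [-0.621, 0.625, 0.353, -0.314]
wrist_force: [0.1, 0.2, 0.5]
gripper_width: 0.0403
```

```bash
cat >> h.py <<'E'
def cap(f,a0,b=-56,z=.0245):
    c=snap('scene',f); u=[proj(c,[*(C+U*a/1e3+X*b/1e3),z]) for a in(a0,a0+10)]
    print('pred cap-end px',u)
    return c
E
python3 -c "
from h import *
np.set_printoptions(precision=4,suppress=True)
st((12,-3));tilt()
c=cap('s3',19); i=c['pixels'][280:315,195:300]; cv2.imwrite('pics/s3c.png',cv2.resize(i[...,::-1],None,fx=7,fy=7,interpolation=cv2.INTER_CUBIC))
print(proj(c,[*(C+U*.005-X*.056),.0245]))"
```

```text
mat a,b mm 27.206245797936706 -1.8686765811711834 z 0.05427451541751452 yaw x 56.32413918222103 F [0.1119 0.1824 0.5328] w 0.04030519863518449 t 17.9
tool delta cm [-1.077  -9.6318 -0.1645] j [ 0.3889  0.3602 -0.5344  0.0002 -0.6206 -0.9775]
tip lean deg: U 2.66 X 1.75 | world x 2.95 y 1.20
pred cap-end px [array([230.3426, 300.9928]), array([226.8565, 300.7814])]
[235.2281 301.289 ]
```

View pics/s3c.png

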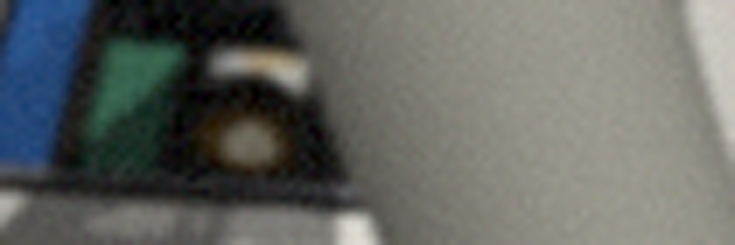

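The cap face is at crop (245,142), full (230.0,300.3), so the jar is at a≈20 mm as expected. The tool leans 1.7°, so only the cap-side finger presses. I shift the tool so that finger sits over the jar's middle.

Call:
{"fn": "send_rows", "kwargs": {"claw": [0.54,0.54,0.54,0.54,0.54,0.54,0.54,0.54,0.54,0.54], "delta_pos": [[-0.4,0,-1],[-0.4,0,-1],[-0.4,0,-1],[-0.2,0,-0.3],[0,0,0],[0,0.3,0],[0,0.2,0],[0,0,0],[0,0,0],[0,0,0]], "spin": [0,0,0,0,0,0,0,0,0,0]}}

```text
t: 18.95
ee_pos: [0.5262, 0.0009, 0.0483]
ee_rot: [-0.622, 0.625, 0.352, -0.314]
wrist_force: [0.4, -0.4, -0.2]
gripper_width: 0.0399
```

```bash
python3 -c "
from h import *
np.set_printoptions(precision=4,suppress=True)
st((11,33));tilt()"
```

```text
mat a,b mm 11.873158995024257 34.5425229304278 z 0.04829357370194338 yaw x 56.26883358746983 F [ 0.4331 -0.3961 -0.2408] w 0.03986980783003782 t 18.95
tool delta cm [  0.3682 -10.1644  -0.1498] j [ 0.3076  0.398  -0.4864 -0.0074 -0.6328 -0.8911]
tip lean deg: U 2.58 X 1.68 | world x 2.85 y 1.17
```

Call:
{"fn": "send_rows", "kwargs": {"claw": [0.54,0.54,0.54,0.54,0.54,0.54,0.54,0.54,0.54,0.54], "delta_pos": [[0,0.2,0],[0,0.1,0],[0.2,0.08,0],[0.3,0.08,0],[0.35,0.08,0],[0.35,0.08,0],[0.35,0.08,0],[0.35,0.08,0],[0.3,0.08,0],[0.1,0.07,0]], "spin": [0,0,0,0,0,0,0,0,0,0]}}

```text
t: 19.95
ee_pos: [0.5425, 0.0235, 0.0461]
ee_rot: [-0.62, 0.625, 0.355, -0.313]
wrist_force: [-1.7, 1.5, 5.0]
gripper_width: 0.0397
```

```bash
python3 -c "
from h import *
np.set_printoptions(precision=4,suppress=True)
st((11,33));tilt()"
```

```text
mat a,b mm 39.71014371875032 35.192869050088426 z 0.04609355424848637 yaw x 56.47807485376925 F [-1.6507  1.5496  4.9928] w 0.039674286547463716 t 19.95
tool delta cm [ -2.3497 -10.5226  -0.096 ] j [ 0.3408  0.4209 -0.4545 -0.0032 -0.6349 -0.9242]
tip lean deg: U 2.86 X 1.94 | world x 3.22 y 1.26
```

Call:
{"fn": "send_rows", "kwargs": {"claw": [0.54,0.54,0.54,0.54,0.54,0.54,0.54,0.54,0.54,0.54], "delta_pos": [[0,0,0],[0,-0.4,0],[0,-0.4,0],[0,0,0],[-0.5,0,0],[-0.6,0,0],[-0.1,0,0],[0,0.3,0],[0,0.2,0],[0,0,0]], "spin": [0,0,0,0,0,0,0,0,0,0]}}

```text
t: 20.95
ee_pos: [0.5345, 0.0122, 0.0478]
ee_rot: [-0.621, 0.625, 0.355, -0.313]
wrist_force: [-0.6, 0.6, -0.0]
gripper_width: 0.0398
```

```bash
python3 -c "
from h import *
np.set_printoptions(precision=4,suppress=True)
st((25,33));tilt()
c=cap('s4',33); i=c['pixels'][280:315,195:300]; cv2.imwrite('pics/s4c.png',cv2.resize(i[...,::-1],None,fx=7,fy=7,interpolation=cv2.INTER_CUBIC))
h=i.astype(int); m=(h.min(2)>70)
for r in range(12,28): print(''.join('%4d'%v for v in i[r,18:46].mean(1)))
"
```

```text
mat a,b mm 25.87240282568463 35.02968042156786 z 0.04782324415002319 yaw x 56.4282735134828 F [-0.5645  0.5621 -0.0472] w 0.03979827054617659 t 20.95
tool delta cm [  0.4134 -10.2107  -0.142 ] j [ 0.3244  0.4078 -0.4715 -0.0052 -0.6323 -0.9071]
tip lean deg: U 2.82 X 1.90 | world x 3.16 y 1.25
pred cap-end px [array([225.4629, 300.6969]), array([221.9808, 300.4858])]
  40  34  33  32  29  37  27  30  20  15  12  15   8  14   4   8  22  52  85 103  90  62  48  66  85  88  96  98
  37  29  36  36  37  31  28  14  17  11   3   3   3  26   8  19  16   9  39  63  56  33  42  66  78  90  94  95
  33  41  33  34  29  27  28  19  17  14  19  29   9  14  25  11  21  13  11  26  19  24  32  60  79  87  90  96
  32  38  39  36  35  27  41  20  22  16  31  19  26  23  17  20  20  21  17  12  18  18  27  48  69  86  87  92
  35  31  36  38  33  34  30  23  25  37  48  46  44  39  26  25  16  20  16  22  22  23  18  35  62  79  89  94
  27  34  41  33  39  31  28  29  41  50  69  76  75  67  61  47  34  20  22  15  16  17  14  32  47  70  85  89
  38  45  38  47  36  34  33  22  44  66  85  97  94
[... 377 characters left out ...]
17  17  22  35  54  79
  38  40  29  39  28  21  13  19  28  43  59  67  78  74  75  68  44  39  20  25  13   9  26   8  21  27  48  70
  35  37  44  27  23  18  14   2  21  26  32  46  46  47  43  29  33  29  21  25  15   8  15  19  10  25  36  64
  33  37  37  40  25  29  25  30  21  15  23  24  23  26  29  29  28  34  30  25  34  27  22  28  29  21  36  62
  36  32  36  34  36  33  32  40  35  29  28  41  27  39  48  62  67  57  61  59  65  50  55  51  56  52  50  64
  32  29  30  33  27  31  40  36  34  30  29  38  38  50  66  75  76  84  74  86  84  78  78  76  77  74  69  81
  29  27  20  25  28  30  18  21  22  27  26  28  39  41  51  67  60  58  66  67  69  68  75  78  81  75  77  84
```

The cap blob is at full (225.5,299.4), so a≈33 mm, as predicted. Next stroke.

Call:
{"fn": "send_rows", "kwargs": {"claw": [0.54,0.54,0.54,0.54,0.54,0.54,0.54,0.54,0.54,0.54], "delta_pos": [[0,0.2,0],[0,0.1,0],[0.2,0.08,0],[0.35,0.08,0],[0.35,0.08,0],[0.35,0.08,0],[0.35,0.08,0],[0.35,0.08,0],[0.35,0.08,0],[0.1,0.07,0]], "spin": [0,0,0,0,0,0,0,0,0,0]}}

```text
t: 22.0
ee_pos: [0.5521, 0.0359, 0.0462]
ee_rot: [-0.619, 0.625, 0.359, -0.312]
wrist_force: [-2.0, 1.5, 5.6]
gripper_width: 0.04
```

Call:
{"fn": "send_rows", "kwargs": {"claw": [0.54,0.54,0.54,0.54,0.54,0.54,0.54,0.54,0.54,0.54], "delta_pos": [[0,0,0],[0,-0.4,0],[0,-0.4,0],[0,0,0],[-0.5,0,0],[-0.6,0,0],[-0.1,0,0],[0,0.3,0],[0,0.2,0],[0,0,0]], "spin": [0,0,0,0,0,0,0,0,0,0]}}

```text
t: 23.0
ee_pos: [0.544, 0.0246, 0.0476]
ee_rot: [-0.619, 0.625, 0.358, -0.312]
wrist_force: [0.0, -0.3, -0.4]
gripper_width: 0.0401
```

```bash
cat >> h.py <<'E'
def blob(f,a0):
    c=snap('scene',f); p=proj(c,[*(C+U*a0/1e3-X*.056),.0245]); x,y=map(int,p)
    g=c['pixels'].astype(float); w=g[y-8:y+7,x-11:x+12]; r=np.clip(w.mean(2)-45,0,None)*(w.max(2)-w.min(2)<60)
    Y,Xx=np.mgrid[y-8:y+7,x-11:x+12]; u=(r*Xx).sum()/r.sum(); v=(r*Y).sum()/r.sum()
    print('blob',u,v,'pred',p,'a~',a0+(p[0]-u)*2.87)
    print(w.mean(2).astype(int))
E
python3 -c "
from h import *
np.set_printoptions(precision=4,suppress=True,linewidth=150)
st((39,33));tilt(); blob('s5',47)
"
```

```text
mat a,b mm 41.47986662843149 35.8346763839541 z 0.04758976056505343 yaw x 56.623579219485464 F [ 0.0041 -0.2756 -0.3583] w 0.04007631370718323 t 23.0
tool delta cm [  0.3018 -10.243   -0.1014] j [ 0.342   0.4189 -0.4532 -0.0026 -0.6333 -0.9235]
tip lean deg: U 3.08 X 2.12 | world x 3.49 y 1.34
blob 221.9698967889908 300.3286983944954 pred [220.5888 300.4014] a~ 43.03615341045294
[[ 25  28  32  42  35  31  21  17   7  22  18  17  14  19  12  15  44  69  80  77  46  15  18]
 [ 23  40  31  28  37  33  13  22  14   6  16   8  18  16  21  20   4  33  41  40  33  15  18]
 [ 32  38  38  37  34  21  26  25  23  26  23  18  19  16  21  25  21  20  24  19  18  13  20]
 [ 35  42  35  34  37  27  20  23  30  33  32  36  31  23  26  20  11  16  23  28  21  16  22]
 [ 25  36  36  39  31  33  30  47  54  65  56  56  52  45  27  25  15  18  23  27  18  20  21]
 [ 32  39  40  38  29  32  37  60  74  87  85  85  74  62  47  40  20  37  20  16  20   9   4]
 [ 37  47  41  45  36  35  46  74  93 100  98  94  90  91  70  46  25  24  11  14  17  13  29]
 [ 50  41  48  47  43  40  37  65  89 100 103 101  95  90  86  66  38  30  29  29  14  13  10]
 [ 44  44  43  39  41  35  27  50  77  90  96  95  94  93  86  68  42  25   8  15  31  11  19]
 [ 38  39  40  38  33  30  39  40  50  57  79  82  85  93  81  59  42  27   8  17  25  25   3]
 [ 43  36  40  40  35  35  32  31  24  38  47  54  57  55  53  40  22  23  22   2  19  24  28]
 [ 36  32  40  32  27  33  37  37  25  27  28  22  29  34  27  33  21  20  22  23  13  11  16]
 [ 37  41  35  38  37  31  37  34  27  21  24  23  29  26  39  40  39  27  37  31  46  38  35]
 [ 45  42  37  39  46  39  42  33  37  39  32  32  34  42  54  66  64  68  73  74  76  73  59]
 [ 23  26  28  28  16  30  27  36  30  34  28  35  42  52  61  74  81  84  87  99  92  91  86]]
```

Call:
{"fn": "send_rows", "kwargs": {"claw": [0.54,0.54,0.54,0.54,0.54,0.54,0.54,0.54,0.54,0.54], "delta_pos": [[0,-1,0],[0,-3,0],[0,-5,0],[0,-5,0],[0,-5,0],[0,-5,0],[0,-5,0],[0,-5,0],[0,-5,0],[0,-4,0]], "spin": [0,0,0,0,0,0,0,0,0,0]}}

```text
t: 24.05
ee_pos: [0.5134, 0.0136, 0.4807]
ee_rot: [-0.62, 0.625, 0.356, -0.315]
wrist_force: [1.2, -0.3, -0.9]
gripper_width: 0.0401
```

```bash
python3 -c "
from h import *
np.set_printoptions(precision=4,suppress=True,linewidth=150)
st((39,33));tilt(); save(rect('top',.0245,acc=4),'rt2')
c=robot.read_camera('top'); cv2.imwrite('pics/t2.png',c['pixels'][120:320,150:400,::-1])
"
```

```text
mat a,b mm 15.062856716674052 16.85463388609285 z 0.48070640546313637 yaw x 56.668959002811675 F [ 1.2061 -0.2525 -0.88  ] w 0.04011012682522434 t 24.05
tool delta cm [ 0.7741 33.1833 -0.5243] j [ 0.3419  0.0944  0.2464 -0.0014 -1.6639 -0.9246]
tip lean deg: U 2.78 X 1.91 | world x 3.15 y 1.21
```

View pics/t2.png

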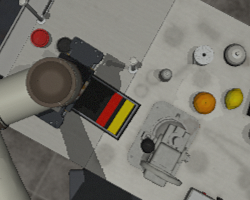

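Call:
{"fn": "send_rows", "kwargs": {"claw": [0.54,0.54,0.54,0.54,0.54,0.54,0.54,0.54,0.54,0.54], "delta_pos": [[-3.3,-1.5,-2.5],[-3.3,-1.5,-2.5],[-3.3,-1,-2.5],[-3.3,0,-2.5],[-3.3,0,-2.5],[-3.3,0,-2.5],[0,0,0],[0,0,0],[0,0,0],[0,0,0]], "spin": [0,0,0,0,0,0,0,0,0,0]}}

```text
t: 25.3
ee_pos: [0.5275, -0.2405, 0.4952]
ee_rot: [0.627, -0.616, -0.347, 0.329]
wrist_force: [0.5, -0.3, 0.1]
gripper_width: 0.0402
```

```bash
python3 -c "
from h import *
np.set_printoptions(precision=4,suppress=True,linewidth=150)
st((39,33));tilt(); save(rect('top',.0245,acc=6),'rt3')
"
```

```text
mat a,b mm -186.21037722017167 172.4604525824366 z 0.4951863032892263 yaw x 57.03505792499317 F [ 0.4577 -0.33    0.1208] w 0.040186857882435485 t 25.3
tool delta cm [21.8509 35.2097 13.2679] j [-0.164   0.2605  0.4988 -0.0288 -1.7985 -0.418 ]
tip lean deg: U 1.71 X -0.14 | world x 0.86 y 1.49
```

View pics/rt3.png

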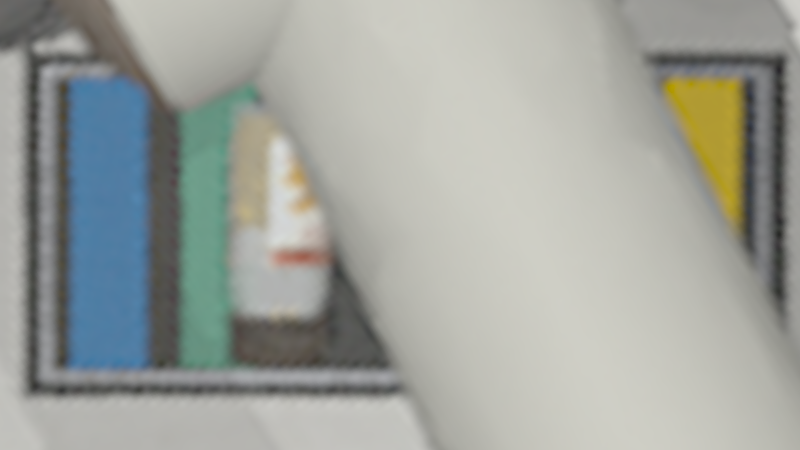

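The jar's left edge is straight at column 230, the axis at column 280: a≈48 mm, with the skew now about 0. The jar is centred across at b≈-3 mm. So 27 mm are left: two strokes of 27 mm. I return with the lean now small.

Call:
{"fn": "send_rows", "kwargs": {"claw": [0.54,0.54,0.54,0.54,0.54,0.54,0.54,0.54,0.54,0.54], "delta_pos": [[3.5,0,2.8],[3.5,0,2.8],[3.5,0,2.8],[3.5,0,2.8],[3.5,0,2.8],[3.5,0,2.8],[0,0,0],[0,0,0],[0,0,0],[0,0,0]], "spin": [0,0,0,0,0,0,0,0,0,0]}}

```text
t: 26.6
ee_pos: [0.4995, 0.0365, 0.5028]
ee_rot: [0.627, -0.616, -0.348, 0.327]
wrist_force: [-0.5, -0.3, -0.8]
gripper_width: 0.0401
```

```bash
python3 -c "
from h import *
np.set_printoptions(precision=4,suppress=True,linewidth=150)
st((40,-3));tilt()
"
```

```text
mat a,b mm 26.05149153506831 -7.589197649592902 z 0.5027656748220056 yaw x 56.99820544509017 F [-0.4827 -0.3114 -0.836 ] w 0.040068443518653046 t 26.6
tool delta cm [ 0.1978 35.3034 -0.4696] j [ 0.3856  0.0977  0.3108 -0.0189 -1.7559 -0.9653]
tip lean deg: U 1.92 X -0.01 | world x 1.08 y 1.59
```

Call:
{"fn": "send_rows", "kwargs": {"claw": [0.54,0.54,0.54,0.54,0.54,0.54,0.54,0.54,0.54,0.54], "delta_pos": [[0,4.8,0],[0,4.8,0],[0,4.8,0],[0,4.8,0],[0,4.8,0],[0,4.8,0],[0,4.8,0],[0,3,0],[0,1,0],[0,0,0]], "spin": [0.027,0,0,0,0,0,0,0,0,0]}}

```text
t: 27.6
ee_pos: [0.513, 0.034, 0.1177]
ee_rot: [0.633, -0.626, -0.335, 0.307]
wrist_force: [-0.1, 0.2, 0.5]
gripper_width: 0.0402
```

```bash
python3 -c "
from h import *
np.set_printoptions(precision=4,suppress=True,linewidth=150)
st((40,-3));tilt()
"
```

```text
mat a,b mm 31.702318704970576 4.919201053884308 z 0.11770051931640443 yaw x 54.06806114311558 F [-0.1169  0.2428  0.5272] w 0.04023784530630494 t 27.6
tool delta cm [ 0.9402 -3.2016  0.7837] j [ 0.3732  0.2892 -0.4233 -0.0197 -0.8195 -0.9873]
tip lean deg: U 2.30 X 0.56 | world x 1.77 y 1.58
```

Call:
{"fn": "send_rows", "kwargs": {"claw": [0.54,0.54,0.54,0.54,0.54,0.54,0.54,0.54,0.54,0.54], "delta_pos": [[0.3,1.5,0.5],[0.3,2,0.4],[0,2,0],[0,0.5,0],[0,0.2,0],[0,0,0],[0,0,0],[0,0,0],[0,0,0],[0,0,0]], "spin": [-0.013,0,0,0,0,0,0,0,0,0]}}

```text
t: 28.6
ee_pos: [0.5238, 0.0468, 0.0693]
ee_rot: [0.629, -0.626, -0.349, 0.3]
wrist_force: [-0.5, 0.6, -0.9]
gripper_width: 0.0399
```

```bash
python3 -c "
from h import *
np.set_printoptions(precision=4,suppress=True,linewidth=150)
st((40,-3));tilt()
"
```

```text
mat a,b mm 48.31509797604263 6.613355307021988 z 0.06934303399848485 yaw x 54.78227826282163 F [-0.4888  0.5849 -0.8692] w 0.03994417076110388 t 28.6
tool delta cm [-0.3301 -8.1268  0.7197] j [ 0.3917  0.3607 -0.4733 -0.0158 -0.668  -0.9952]
tip lean deg: U 3.61 X 1.68 | world x 3.43 y 2.02
```

Call:
{"fn": "send_rows", "kwargs": {"claw": [0.54,0.54,0.54,0.54,0.54,0.54,0.54,0.54,0.54,0.54], "delta_pos": [[-0.4,0,-1],[-0.4,0,-1],[0,0,-0.3],[0,0,0],[0,0.7,0],[0,0.7,0],[0,0.4,0],[0,0.2,0],[0,0,0],[0,0,0]], "spin": [0,0,0,0,0,0,0,0,0,0]}}

```text
t: 29.6
ee_pos: [0.5399, 0.0256, 0.0467]
ee_rot: [0.629, -0.626, -0.348, 0.301]
wrist_force: [-0.5, 0.6, 0.4]
gripper_width: 0.0403
```

```bash
python3 -c "
from h import *
np.set_printoptions(precision=4,suppress=True,linewidth=150)
st((40,31));tilt()
"
```

```text
mat a,b mm 39.97336321671682 31.873417979210284 z 0.046701800623347695 yaw x 54.76455917875591 F [-0.4792  0.6337  0.3907] w 0.04029075733384412 t 29.6
tool delta cm [  0.6356 -10.3088  -0.1913] j [ 0.3394  0.4162 -0.4541 -0.0226 -0.6349 -0.9374]
tip lean deg: U 3.50 X 1.59 | world x 3.29 y 1.98
```

Call:
{"fn": "send_rows", "kwargs": {"claw": [0.54,0.54,0.54,0.54,0.54,0.54,0.54,0.54,0.54,0.54], "delta_pos": [[0,0.1,0],[0,0.1,0],[0.2,0.09,0],[0.3,0.09,0],[0.35,0.09,0],[0.35,0.09,0],[0.35,0.09,0],[0.35,0.09,0],[0.3,0.09,0],[0.1,0.08,0]], "spin": [0,0,0,0,0,0,0,0,0,0]}}

```text
t: 30.6
ee_pos: [0.5564, 0.048, 0.0462]
ee_rot: [0.628, -0.626, -0.352, 0.299]
wrist_force: [-2.6, 1.3, 5.0]
gripper_width: 0.04
```

Call:
{"fn": "send_rows", "kwargs": {"claw": [0.54,0.54,0.54,0.54,0.54,0.54,0.54,0.54,0.54,0.54], "delta_pos": [[0,0,0],[0,-0.4,0],[0,-0.4,0],[0,0,0],[-0.5,0,0],[-0.6,0,0],[-0.1,0,0],[0,0.2,0],[0,0.2,0],[0,0,0]], "spin": [0,0,0,0,0,0,0,0,0,0]}}

```text
t: 31.6
ee_pos: [0.5483, 0.0368, 0.0488]
ee_rot: [0.629, -0.626, -0.351, 0.299]
wrist_force: [-0.1, 0.1, -0.2]
gripper_width: 0.0399
```

```bash
python3 -c "
from h import *
np.set_printoptions(precision=4,suppress=True,linewidth=150)
st((53,31));tilt(); blob('s6',62)
"
```

```text
mat a,b mm 53.99176928064059 32.43652210663398 z 0.04879777825575069 yaw x 54.874735774804144 F [-0.1415  0.1455 -0.159 ] w 0.039880095331438305 t 31.6
tool delta cm [  0.5816 -10.1036  -0.1703] j [ 0.3546  0.4223 -0.4362 -0.0213 -0.6393 -0.952 ]
tip lean deg: U 3.84 X 1.81 | world x 3.67 y 2.14
blob 216.8876334932673 299.9758551307847 pred [215.3728 300.0851] a~ 57.65235631983627
[[ 32  14   3   9  13  16  25  26  13  22  18  23  11  17  17  11  25  52  70  66  51  29  17]
 [ 28  17  10  21  23  25  29  16  14  19  12  10  14  18   7  21  11  14  32  39  21  15  15]
 [ 18  14   4   8  28  15  13   6  12  29  20  27  22  18  29  15  13  15  27   8  15  20  26]
 [ 16   9  12  14  29  25  23  31  35  36  47  31  30  30  26  15  16   8  17  13   8  19  17]
 [ 24  19  21  24  25  21  35  46  53  61  67  61  63  55  38  34  26  13  10  13  17  15  15]
 [  9  16  16  16  17  25  48  66  79  91  88  89  89  71  62  41  25  22  21  16  27  23  22]
 [ 19  13  19  25  27  30  53  76  94  99  98  96  90  89  82  58  34  22   7   2  19  16  17]
 [ 17   3   6  31  28  33  49  74  91 101 103 100  97  94  84  63  39  36  26  18  19  26   8]
 [ 24  16  18  34  37  36  37  45  80  80  94  91 101  85  77  58  38  15  27  20  12  19  29]
 [ 10  17  14  28  38  35  38  39  45  54  70  69  71  65  58  41  31  27  25  20  19  14  13]
 [  1  20  28  35  33  31  35  32  30  38  42  46  48  41  37  23  21  27  10  18   7   2  21]
 [ 25  26  23  33  34  37  35  33  36  35  33  33  28  39  27  27  22  29  22  24  25  26  13]
 [ 29  23  31  33  44  42  35  41  33  37  31  36  29  26  27  37  43  39  41  39  46  42  41]
 [ 33  30  36  34  38  41  30  41  41  35  34  39  38  31  35  56  64  69  66  73  72  82  83]
 [ 25  26  23  27  28  35  27  25  23  31  28  28  34  33  40  61  65  72  79  84  88  93  94]]
```

Jar at a≈62 (cap blob 64.8 less its earlier +2 bias; stroke reckoning 61.9). The final stroke is about 26 mm of finger, with a gentle end.

Call:
{"fn": "send_rows", "kwargs": {"claw": [0.54,0.54,0.54,0.54,0.54,0.54,0.54,0.54,0.54,0.54], "delta_pos": [[0,0.25,0],[0,0.12,0],[0.2,0.09,0],[0.3,0.09,0],[0.35,0.09,0],[0.35,0.09,0],[0.35,0.09,0],[0.3,0.09,0],[0.2,0.09,0],[0.1,0.08,0]], "spin": [0,0,0,0,0,0,0,0,0,0]}}

```text
t: 32.65
ee_pos: [0.5645, 0.0587, 0.0463]
ee_rot: [0.628, -0.626, -0.355, 0.298]
wrist_force: [-2.2, 1.2, 4.1]
gripper_width: 0.0399
```

```bash
python3 -c "
from h import *
np.set_printoptions(precision=4,suppress=True,linewidth=150)
st((80,31));tilt(); blob('s7',75)
"
```

```text
mat a,b mm 81.18446333337606 33.34277162216505 z 0.0463294189747048 yaw x 55.125831326510095 F [-2.2189  1.2125  4.0709] w 0.039866072709101454 t 32.65
tool delta cm [  0.638  -10.3499  -0.1293] j [ 0.383   0.4468 -0.4014 -0.0177 -0.6423 -0.9792]
tip lean deg: U 4.17 X 2.03 | world x 4.04 y 2.28
blob 212.05060785976812 299.39016115351995 pred [210.8575 299.8114] a~ 71.57574674772832
[[ 36  35  44  36  34  16  20  19  16  15  16   8   5  16   0  23  46  70  87  99  86  56  15]
 [ 40  22  35  32  37  24  21  12  21  10   2  25  16  19   4  26  20  35  45  52  55  34  17]
 [ 32  44  40  30  28  26  23  12   6  25  22   8  23  20   5  18  22  17  19  29  25  18  17]
 [ 38  32  38  32  32  25  18  16  26  32  35  29  25  22  14  24  13  22  10  17  25  23   0]
 [ 28  35  32  37  31  26  21  25  38  40  51  47  45  36  30  28  26  24  10  13  12  13  17]
 [ 34  38  28  32  30  24  33  42  56  73  76  76  74  63  52  29  27  29  11  16  21  21  14]
 [ 41  37  38  37  24  22  28  53  79  91  87  90  89  89  77  50  32  20  22  24  28  13  20]
 [ 37  43  44  37  32  26  38  60  81  98  98  98  94  97  78  60  43  29  30  29  18  18   9]
 [ 48  47  45  43  33  22  38  58  81  96  97 101 100  93  82  56  39  24  30  14  21  15  24]
 [ 48  37  41  30  29  17  11  38  63  87  89  90  91  77  63  43  40  33  33  28  22   8  22]
 [ 42  45  36  27   2  21  22  33  42  54  65  69  62  57  47  33  28  29  23  15  14  25  21]
 [ 42  31  39  20  17  24  19  21  29  34  37  44  34  29  47  35  38  35  31  26   3  12   9]
 [ 37  33  28  21  22  16  21  31  29  30  29  29  30  38  51  49  52  47  40  25  30  30  27]
 [ 38  32  35  30  34  36  31  31  37  33  30  41  59  65  70  76  84  73  68  54  57  53  44]
 [ 25  23  22  30  36  32  28  32  36  42  44  46  64  84  88  81  87  90  83  78  78  77  73]]
```

Call:
{"fn": "send_rows", "kwargs": {"claw": [0.54,0.54,0.54,0.54,0.54,0.54,0.54,0.54,0.54,0.54], "delta_pos": [[0,0,0],[0,-0.5,0],[0,-1.5,0],[0,-4,0],[0,-5,0],[0,-5,0],[0,-5,0],[0,-5,0],[0,-5,0],[0,-5,0]], "spin": [0,0,0,0,0,0,0,0,0,0]}}

```text
t: 33.7
ee_pos: [0.5361, 0.0429, 0.4029]
ee_rot: [0.629, -0.625, -0.348, 0.304]
wrist_force: [0.8, 0.0, -0.6]
gripper_width: 0.0401
```

Call:
{"fn": "send_rows", "kwargs": {"claw": [0.54,0.54,0.54,0.54,0.54,0.54,0.54,0.54,0.54,0.54], "delta_pos": [[-1.5,-4,-1],[-3.3,-2.5,-2.5],[-3.3,-1.5,-2.5],[-3.3,-1,-2.5],[-3.3,0,-2.5],[-3.3,0,-2.5],[-3.3,0,-2.5],[0,0,0],[0,0,0],[0,0,0]], "spin": [0,0,0,0,0,0,0,0,0,0]}}

```text
t: 34.7
ee_pos: [0.5392, -0.2379, 0.4971]
ee_rot: [-0.626, 0.627, 0.355, -0.298]
wrist_force: [-0.5, -0.1, 0.0]
gripper_width: 0.0396
```

```bash
python3 -c "
from h import *
np.set_printoptions(precision=4,suppress=True,linewidth=150)
st((80,31));tilt(); save(rect('top',.0245,acc=6),'rt4')
"
```

```text
mat a,b mm -177.4232602785192 180.62410382061316 z 0.49712234394816984 yaw x 55.11240766312192 F [-0.545  -0.1414  0.0084] w 0.03960222634294643 t 34.7
tool delta cm [23.1654 35.8154 16.4955] j [-0.1663  0.2512  0.4959 -0.0475 -1.751  -0.4539]
tip lean deg: U 3.98 X 2.20 | world x 4.07 y 2.03
```

View pics/rt4.png

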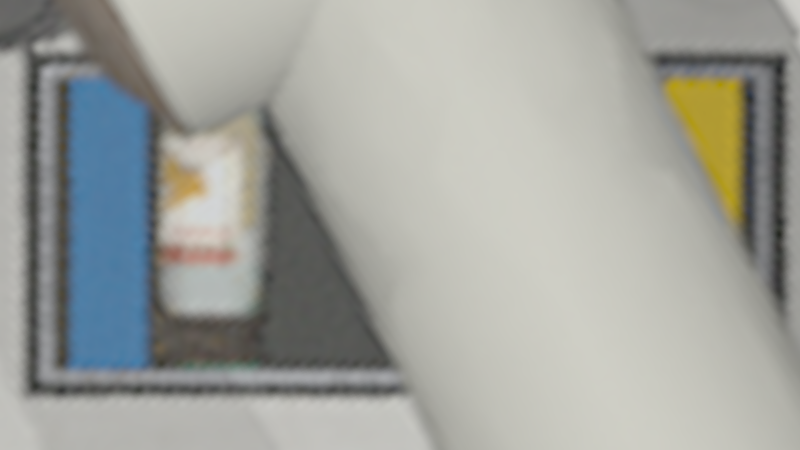

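Jar spans columns about 159–265, axis 212, so a≈75 mm; it covers the green strip, with only a green sliver below the cap at (220,365). Edge check in numbers:

```bash
python3 -c "
from h import *
np.set_printoptions(precision=2,suppress=True,linewidth=150)
o=cv2.imread('pics/rt4.png').astype(np.float32); g=cv2.GaussianBlur(o.sum(2),(0,0),2)
for r in range(140,365,16):
    s=np.gradient(g[r]); L=150+np.argmax(s[150:185]); R=250+np.argmin(s[250:275]); print(r,90-r/2.5,L,R,'a',160-(L+R)/5, (R-L)/2.5)
col=g[:,205:225].mean(1); d=np.gradient(col); print('end grads',[(r,round(float(d[r]),1)) for r in range(330,400,4)])
"
```

```text
140 34.0 160 267 a 74.6 42.8
156 27.6 159 267 a 74.8 43.2
172 21.200000000000003 158 267 a 75.0 43.6
188 14.799999999999997 158 266 a 75.2 43.2
204 8.400000000000006 157 267 a 75.2 44.0
220 2.0 160 266 a 74.8 42.4
236 -4.400000000000006 157 262 a 76.2 42.0
252 -10.799999999999997 181 261 a 71.6 32.0
268 -17.200000000000003 160 260 a 76.0 40.0
284 -23.599999999999994 160 260 a 76.0 40.0
300 -30.0 162 255 a 76.6 37.2
316 -36.400000000000006 167 253 a 76.0 34.4
332 -42.80000000000001 184 250 a 73.2 26.4
348 -49.19999999999999 157 255 a 77.6 39.2
364 -55.599999999999994 165 258 a 75.4 37.2
end grads [(330, 2.6), (334, 3.1), (338, 2.0), (342, 0.4), (346, -1.9), (350, -3.9), (354, -1.3), (358, 4.2), (362, 10.4), (366, 17.0), (370, 17.1), (374, 7.6), (378, -7.1), (382, -19.7), (386, -17.3), (390, 9.2), (394, 27.2), (398, 20.0)]
```

```bash
python3 -c "
from h import *
print(robot.job_done())"
```

```text
the job is handed in; nothing more can be done
None
```

The spice jar now lies on the green strip, and I handed the job in at about 35 s of the 70 s allowed. It got there in four fingertip strokes on its top, advancing half as far as the finger each time, at about 4–8 N when I read the force. It was never gripped or lifted.

**Last check, from the top camera with the arm clear:**

| | Jar | Green strip |
|---|---|---|
| Position along the mat | about 75 mm from the mat's centre | 75 mm |
| Position across the mat | about 2–3 mm towards the cap end | centred |
| Angle to the strip | about 1–1.5° | – |

**Checks that disagreed:**
- **Jar position:** the cap seen in the scene camera put the jar at about 76–78 mm, against 75 mm from the top view. An earlier comparison showed that reading to be about 2 mm too far along.
- **Strip heights:** the strips measured 7–8 mm above the counter instead of the stated 4 mm.
- **Tool tilt:** the tool tilted by up to about 5° as it moved. I reduced that before touching the jar, but 1.4–2° across the jar stayed through the strokes, so probably only one finger pressed. After the first stroke I put that finger over the jar's middle.

I saw no contact with anything else on the counter, and the wrist force stayed near zero between strokes. I did not measure the other objects again at the end.

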